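# Pull the filter plate of the fume filter unit for inspection

## Robot

A 6-joint arm with a two-finger parallel gripper is mounted at the origin on a cart in front of the work surface, level with it; the furniture and walls round the work are solid. World frame = base frame: x ahead of the robot, y to its left, z up, the work surface at z = 0. Lengths are in mm, angles in rad, forces in N, time in s.
With the tool pointing down it reaches from about 400 to 925 mm from the base axis. Payload 12.5 kg.
Tool frame: the origin (TCP) lies between the finger pads; the fingertips stand 14 mm ahead of it and the grasp point (between the pads) lies 5 mm behind it; x points along the fingers, y is the direction in which the jaws open and shut, and the axes are right-handed (so a half turn about x gives the same grasp; the last joint's range is limited). The gripper opens to 95 mm and grips with 3 to 60 N. Pads are 20 mm wide; open, the fingers measure 119 mm over their backs; the gripper's body (75 mm by 180 mm) begins 59 mm behind the grasp point.
Start: joints at [-1.334, 0.491, 1.559, -0, 1.092, -0.106], TCP at [210.101, -588.645, 228.661] pointing down, gripper open.
Joint ranges: [-3.1, 3.1], [-0.84, 2.19], [0.05, 2.79], [-1.13, 4.28], [0.06, 2.93], [-2.69, 2.69]. Speed limits (rad/s): [2.22, 2.22, 2.79, 3.14, 3.14, 3.14].

## Interface

Orientations are given as [roll, pitch, yaw] about the fixed x, y, z axes, in that order (R = Rz(yaw) Ry(pitch) Rx(roll)).
In Python, from cell import env, cams gives the robot as it stands.
- The arm moves only by the tool carry_out, never from a script. Its arguments are lists of equal length, an entry for each row: "grip": the closure, from -1 (fully open) to 1 (shut); "linear": the shift along the tool's x, y, z scaled (see below), a list of three; "turn": the turn about the tool's x scaled (see below). In form: {"grip": [grip, ...], "linear": [[tx, ty, tz], ...], "turn": [turn, ...]}. A call has 1 to 5 rows; each row shifts and turns the commanded pose from where the row before left it, along the tool's axes as they then stand; what a row does not reach is not made up. The controller multiplies each number of a shift by 0.5 m and each number of a turn by 180 degrees. A row lasts 1/10 s, in which the tool goes at most 50 mm and 8.59 degrees, less where a joint would pass 70% of its speed; a pose out of reach is approached as far as the arm can. A call with a number of a shift or a turn outside -1 to 1 is refused whole. A call with a gripper value outside its range is refused whole. The fingers move at their own pace and stop on an object; the grip force is fixed at half the most. Time passes only in rows, so rows that do not move let the fingers close. It gives the time, the measured TCP pose, the force and the opening at its end, in the units of the state.
- env.state(): the state, without advancing time (a new reading comes with each control period).
- cams.read_camera(name): name is "scene" or "top" or "wrist"; returns the picture (420x560x3 uint8, blue, green, red); there is no depth.
- cams.camera_info(name): a dict with "fx", "fy", "cx", "cy" (pixels), "view" (4x4, takes a point from world to camera coordinates). Camera axes: x right, y down, z forward; pixel columns grow to the right and rows downward; lengths in mm; the calibration is good to about 2 mm. A picture is of the moment at which its call begins: read the wrist's pose just before it. camera_info takes no time and is no camera call; for the wrist camera it gives the pose at the moment of the call.
- env.job_done(): hands the job in, once; it reports no verdict.
The state is a dict: "t": time; "joints": joint angles; "qvel": joint speeds; "tau": joint torques, N m; "eef_pos": TCP position; "tcp_rot": TCP orientation; "ft_force": force on the tool from outside, world axes, zero at the start; "moment": the same for the moment, N m; "opening": opening from 0.0 (shut) to 1.0 (fully open).
Only numpy, scipy, OpenCV 4.12 (cv2) and the standard library are available. Lean on these libraries where they do the work, as an engineer would, in place of code of your own. Each camera call takes 0.05 s, during which the arm holds its last target. There are 200 camera calls.

## Task

The filter of the small grey fume filter unit is due for inspection. With the wide-blade driver from the wooden block, turn the captive screw on the unit's top flap anticlockwise as far as it goes (about a quarter turn) and stand the driver back in its hole; then lift the flap by its bow handle and lay it right back so that it stays open, draw the filter plate straight up out of its guides and hold it up in the gripper, upright and clear above the unit. Finish while still holding the plate up, and do not shift the bottle, dish and specimen standing round the unit.

Things in the scene. Friction and masses are not known exactly. Their poses are not given: they have to be found in the camera images.
- unit: Grey sheet-metal fume filter unit, 160 x 160 x 108 mm, fixed on the bench; origin under its centre, on the bench; its -x side is the front with the slatted intake grille, z up. Inside, open above, two guide channels hold the filter plate upright 38 mm in front of the centre (x = -38 mm): channel 11 mm wide for an 8 mm plate, side play 3 mm each way, guide tops 70 mm above the bench, plate resting 12 mm above the bench. Clear inside width between the side walls 152 mm.
- flap (a joint): Angle of the cover flap, the front 118 mm of the unit's top (159 mm wide, 3 mm thick, upper face 113 mm above the bench): 0 = shut, grows as the front edge rises, stop at 1.85. Hinged at its rear edge on an axis along the unit's y. Light (0.16 kg), next to no friction: let go below about 1.45 it falls shut, above about 1.55 it falls back gently to its stop. Held shut by the captive screw until that is turned past about 1.1.
- flap_hinge (a point): Point on the flap's hinge axis, middle of the width: 36 mm behind the unit's centre, 110 mm above the bench.
- flap_handle (a point): Middle of the grip bar of the flap's steel bow handle: a round bar 10 mm thick, 48 mm between its legs, running front to back (along the flap's x), 28 mm above the flap's upper face; 86 mm in front of the hinge axis and 31 mm above it when shut, 30 mm to the unit's left (+y) of the middle. Pinch it across y; it can pivot between the fingers about y while the flap swings. The point turns with the flap.
- screw (a joint): Turn of the captive quarter-turn screw, rad: starts between 0.15 and 0.4 (fast), grows anticlockwise seen from above, stop at 1.57 (open). The flap comes free above about 1.1. Friction 0.04 N m; it stays where left.
- screw_slot (a point): Centre of the floor of the slot in the screw's round steel head (29 mm flange, 25 mm head), in the flap's front right part: 56 mm in front of and 45 mm to the right (-y) of the unit's centre. The slot runs right across the head along this point's x axis (which turns with the screw; at joint 0 it points along the unit's x), 6 mm wide, 6 mm deep, its upper edges bevelled to 11 mm; its floor is 115 mm above the bench, the head's top 121 mm.
- driver_grip (a point): Middle of the handle of the stubby wide-blade driver (total 122 mm, 0.09 kg), which stands upright, blade down, in the wooden block: black six-sided handle 78 mm long, 28 mm across flats (flats face along this point's x and at every 60 degrees from it), its centre 83 mm above the blade's tip. x axis = along the blade's width, z up.
- driver_tip (a point): Middle of the driver's tip edge. The flat blade is 14 mm wide (along x), 3 mm thick, thinning to 2 mm at the tip; steel shank 10 mm round; tip to handle's lower end 44 mm.
- driver_block: Wooden tool block, 56 x 120 x 50 mm, fixed on the bench, origin under its centre. Its large hole (at y = -28 mm, 20 mm wide with bevelled mouth, 47 mm deep) takes the driver's blade and shank; the handle's lower end rests on the block's top. Two smaller holes are empty.
- driver_block_hole0 (a point): Centre of the mouth of the driver's hole, at the block's top, 50 mm above the bench.
- filter_tab (a point): Middle of the filter plate's black pull tab, 24 mm wide (y), 8 mm thick (x), standing 26 mm above the plate's frame; this point is 14 mm above the frame's top edge, 12 mm below the tab's top, 76 mm above the plate's lower edge, 88 mm above the bench while seated. Hidden under the flap at first.
- filter_foot (a point): Middle of the lower edge of the filter plate: aluminium frame with a mesh panel, 100 mm wide (y), 8 mm thick (x), 62 mm high without the tab, 0.11 kg, z up the plate. It rests 12 mm above the bench while seated.
- etchant: Brown glass bottle with a black cap, 52 mm in diameter, 105 mm high, close to the unit's right side; origin under its centre. Leave it alone.
- petri: Glass petri dish, 68 mm in diameter, 20 mm high, on the bench in front; origin under its centre. Leave it alone.
- specimen: Round mounted specimen, 30 mm in diameter, 17 mm high, on the bench in front; origin under its centre. Leave it alone.
Not all that is in view belongs to the job. Of the things that look like the part that bears driver_grip, the smallest one is meant.

How it is judged:
By the outcome, as a careful person would: the job done as asked, in the order asked, and still so for the second after the job is handed in, while the arm keeps its last pose, push and grip.
It also fails if it takes over 72 s, if anything falls off the work surface, if the arm or the gripper's body presses on something with over 40 N, if the wrist force passes 120 N, or if a joint passes its speed limit or range.

## Working session

There is one attempt and no reset: what is moved stays moved. The work goes in short steps, Python scripts to look and compute and a tool call to move; the robot and the scene stay as the last step left them, time stands still between calls to the robot, and variables do not carry over. Pictures are saved under pics/ and viewed, about 8 in all and at most 12, crops included, and the job is handed in when it is done.

Besides the shell and the picture viewer there is one more tool, called after ">>>" as name(argument=value, ...), one argument or row to a line, values as JSON. carry_out: Moves the arm, as the interface text tells. Shifts and turns lie within -1 to 1; 1 stands for 0.5 m of shift or 180 degrees of turn. Its arguments: {"type":"object","properties":{"grip":{"type":"array"},"linear":{"type":"array"},"turn":{"type":"array"}},"required":["grip","linear","turn"]}

```bash
mkdir -p pics; ls
python3 - <<'E'
from cell import env,cams
import cv2,numpy as np
print(env.state())
for n in("scene","top"):
    cv2.imwrite(f"pics/{n}0.png",cams.read_camera(n)); i=cams.camera_info(n); print(n,i['fx'],i['cx'],i['cy'],np.round(i['view'],3).tolist())
i=cams.camera_info("wrist");print(i['fx'],np.round(i['view'],3).tolist())
E
```

```text
pics
{'t': 0.0, 'joints': array([-1.33360396e+00,  4.91546956e-01,  1.55944560e+00,  3.86344611e-05,
        1.09165512e+00, -1.05609720e-01]), 'qvel': array([-0.0006744 ,  0.00067522,  0.00206692,  0.0007567 , -0.00203537,
        0.0014334 ]), 'tau': array([ 3.92582238e-03, -6.12633276e+01, -2.58179945e+01,  6.94250409e-02,
        4.83396091e-02, -9.86840450e-05]), 'eef_pos': array([ 210.0530077 , -588.41697577,  228.07088469]), 'tcp_rot': array([-1.70887257,  1.56974074,  1.77550434]), 'ft_force': array([-0.30889932, -0.55161992,  0.69375136]), 'moment': array([-0.0288954 , -0.02991379,  0.00131152]), 'opening': 0.9994040470773206}
scene 447.9078702481159 287.168652453673 199.80004699232444 [[-0.833, -0.553, -0.021, 388.323], [-0.351, 0.558, -0.752, 324.119], [0.428, -0.619, -0.659, 685.558], [0.0, 0.0, 0.0, 1.0]]
top 472.997268840917 278.2483332851597 211.09428110653835 [[-0.017, -1.0, -0.01, -51.858], [-0.983, 0.018, -0.18, 546.81], [0.18, 0.007, -0.984, 1028.724], [0.0, 0.0, 0.0, 1.0]]
348.242234629894 [[0.337, -0.941, -0.002, -623.628], [-0.904, -0.325, 0.277, -32.8], [-0.261, -0.091, -0.961, 391.212], [0.0, 0.0, 0.0, 1.0]]
```

View pics/scene0.png

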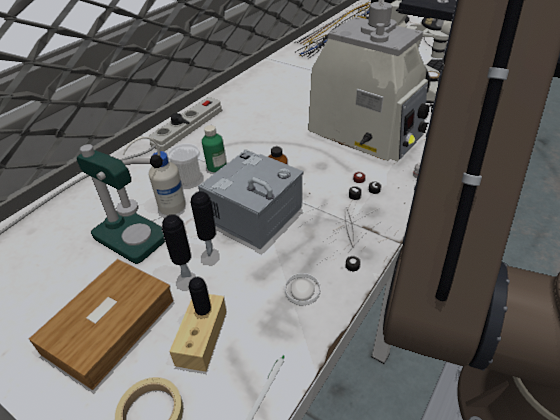

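View pics/top0.png

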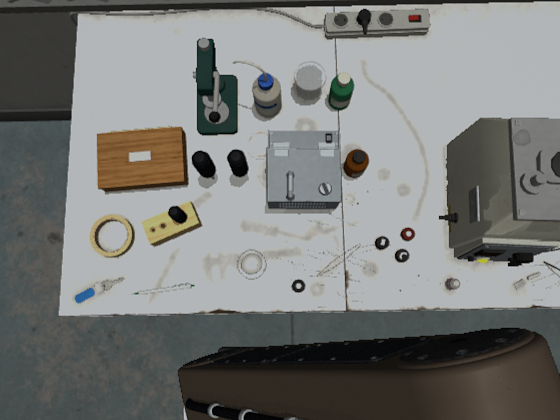

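Candidates for the driver (top view): two large free-standing black handles at (203,163) and (238,162), and the small black handle in the wooden block at (178,213). I choose the one in the block because it is the smallest and matches the description. Next come the coarse positions.

```bash
cat > h.py <<'E'
import numpy as np,cv2
from scipy.spatial.transform import Rotation as Rn
from cell import env,cams
def P(i,p):
    c=np.asarray(i['view'])[:3]@np.r_[p,1.]; return np.array([i['fx']*c[0]/c[2]+i['cx'],i['fy']*c[1]/c[2]+i['cy']])
def ray(i,uv):
    V=np.asarray(i['view']);R=V[:3,:3];o=-R.T@V[:3,3]
    d=R.T@np.array([(uv[0]-i['cx'])/i['fx'],(uv[1]-i['cy'])/i['fy'],1]);return o,d/np.linalg.norm(d)
def atz(i,uv,z):
    o,d=ray(i,uv);return o+d*(z-o[2])/d[2]
def tri(obs):
    A=np.zeros((3,3));b=np.zeros(3)
    for i,uv in obs:
        o,d=ray(i,uv);M=np.eye(3)-np.outer(d,d);A+=M;b+=M@o
    return np.linalg.solve(A,b)
def R(s=None):
    s=s or env.state();r=s['tcp_rot'];return Rn.from_euler('xyz',r).as_matrix()
def yaw():  # heading of jaw axis (tool y) in world
    y=R()[:,1];return np.arctan2(y[1],y[0])
def go(p,jaw=None):
    s=env.state();d=np.asarray(p)-s['eef_pos'];t=R(s).T@d/500
    out=dict(tool_total=np.round(t,4).tolist(),d=np.round(d,1).tolist(),jaw=round(np.degrees(yaw()),2))
    if jaw is not None:
        k=(np.degrees(yaw())-jaw) # turning about tool x (down) by +a turns jaw by -a
        k=(k+90)%180-90; out['turn']=round(k/180,4)
    print(out)
E
python3 - <<'E'
from h import *
T=cams.camera_info("top");S=cams.camera_info("scene")
print("driver",[np.round(atz(T,(177,211),z)) for z in (100,128)])
for uv,z in [((324,188),121),((291,185),141),((268,206),113),((341,207),113),((336,131),113),((269,131),113),((144,222),50),((195,203),50),((200,221),50),((150,243),50),((251,264),20),((299,286),17),((356,163),105),((238,155),190),((203,157),190)]:
    p=atz(T,uv,z);print(uv,z,np.round(p),np.round(P(S,p)))
go([500,200,350]);print(R())
E
```

```text
driver [array([541., 158., 100.]), array([536., 152., 128.])]
(324, 188) 121 [ 581. -161.  121.] [283. 171.]
(291, 185) 141 [584. -90. 141.] [261. 181.]
(268, 206) 113 [546. -40. 113.] [263. 213.]
(341, 207) 113 [ 541. -197.  113.] [308. 172.]
(336, 131) 113 [ 712. -192.  113.] [244. 149.]
(269, 131) 113 [715. -45. 113.] [200. 183.]
(144, 222) 50 [526. 244.  50.] [172. 347.]
(195, 203) 50 [568. 129.  50.] [201. 287.]
(200, 221) 50 [526. 117.  50.] [223. 293.]
(150, 243) 50 [478. 229.  50.] [201. 354.]
(251, 264) 20 [429.   3.  20.] [302. 284.]
(299, 286) 17 [ 377. -106.   17.] [353. 259.]
(356, 163) 105 [ 640. -234.  105.] [280. 152.]
(238, 155) 190 [637.  17. 190.] [202. 182.]
(203, 157) 190 [634.  88. 190.] [176. 204.]
{'tool_total': [-0.2423, -1.2904, -1.0762], 'd': [289.9, 788.4, 121.9], 'jaw': np.float64(-70.36)}
[[-2.37033456e-04  3.36155860e-01 -9.41806340e-01]
 [ 9.92548232e-04 -9.41805823e-01 -3.36155925e-01]
 [-9.99999479e-01 -1.01446842e-03 -1.10411414e-04]]
```

The coarse positions agree between the two cameras (driver about (538,155), unit centre about (620,-118)). I'm moving over towards the driver.

>>> carry_out(
  grip=[-1, -1, -1, -1],
  linear=[
    [-0.025, -0.049, -0.0785],
    [-0.025, -0.049, -0.0785],
    [-0.025, -0.049, -0.0785],
    [-0.025, -0.049, -0.0785],
  ],
  turn=[0, 0, 0, 0],
)

```text
t: 0.5
eef_pos: [325.7, -442.0, 278.8]
tcp_rot: [-1.514, 1.57, 1.97]
ft_force: [-0.4, -0.1, 0.2]
opening: 1.0
```

>>> carry_out(
  grip=[-1, -1, -1, -1],
  linear=[
    [-0.025, -0.049, -0.0785],
    [-0.025, -0.049, -0.0785],
    [-0.025, -0.049, -0.0785],
    [-0.025, -0.049, -0.0785],
  ],
  turn=[0, 0, 0, 0],
)

```text
t: 0.9
eef_pos: [440.7, -296.8, 329.0]
tcp_rot: [-0.715, 1.571, 2.769]
ft_force: [0.3, -0.3, 0.4]
opening: 1.003
```

>>> carry_out(
  grip=[-1, -1, -1, -1, -1],
  linear=[
    [0, -0.086, -0.0434],
    [0, -0.086, -0.0434],
    [0, -0.086, -0.0434],
    [0, -0.086, -0.0434],
    [0, -0.086, -0.0434],
  ],
  turn=[0, 0, 0, 0, 0],
)

```text
t: 1.4
eef_pos: [469.6, -57.6, 328.6]
tcp_rot: [0.327, 1.571, -2.472]
ft_force: [1.7, -0.2, -0.2]
opening: 1.0
```

Run:
```python
from h import *
go([470,150,300]);print(env.state()['joints'])
i=cams.camera_info("wrist");cv2.imwrite("pics/w1.png",cams.read_camera("wrist"));np.save("w1.npy",i,allow_pickle=True)
V=np.asarray(i['view']);c=-V[:3,:3].T@V[:3,3];print("cam in tool",R().T@(c-env.state()['eef_pos']),R().T@V[2,:3],R().T@V[0,:3])
for n,p in dict(screw=[581,-161,121],handle=[584,-90,141]).items():print(n,P(i,p))
```

```text
{'tool_total': [0.0571, -0.3908, -0.1402], 'd': [0.4, 207.6, -28.6], 'jaw': np.float64(-70.37)}
[-2.61777921e-01  1.72468590e-01  1.76709738e+00 -7.14101976e-05
  1.20207627e+00  9.66453761e-01]
cam in tool [-155.18446495    4.44769683  -75.73193201] [ 9.60697225e-01 -1.28213215e-05  2.77598345e-01] [-4.43454856e-04  9.99998652e-01  1.58087093e-03]
screw [417.79464061 107.9180618 ]
handle [358.07307301  78.62831372]
```

>>> carry_out(
  grip=[-1, -1, -1, -1, -1],
  linear=[
    [0, -0.0754, -0.048],
    [0, -0.0754, -0.048],
    [0, -0.0754, -0.048],
    [0, -0.0754, -0.048],
    [0, -0.0754, -0.048],
  ],
  turn=[0, 0, 0, 0, 0],
)

```text
t: 1.95
eef_pos: [519.5, 160.2, 328.5]
tcp_rot: [0.324, 1.57, -2.474]
ft_force: [0.5, -0.3, 0.3]
opening: 0.997
```

>>> carry_out(
  grip=[-1],
  linear=[
    [0, 0, 0],
  ],
  turn=[0],
)

```text
t: 2.05
eef_pos: [519.8, 162.3, 327.9]
tcp_rot: [-0.975, 1.57, 2.513]
ft_force: [-0.0, -1.2, -0.7]
opening: 0.998
```

Run:
```python
from h import *
i=cams.camera_info("wrist");im=cams.read_camera("wrist");cv2.imwrite("pics/w2.png",im);np.save("w2.npy",i,allow_pickle=True)
uv=P(i,[538,155,120]);print(uv,env.state()['eef_pos'])
x,y=np.clip(uv.astype(int)-[100,75],0,[360,270]);a=cv2.resize(im[y:y+150,x:x+200],None,fx=4,fy=4,interpolation=cv2.INTER_CUBIC)
print("crop2",x,y)
a=cv2.convertScaleAbs(a,alpha=1.5,beta=20)
cv2.imwrite("pics/c2.png",a)
im=cv2.imread("pics/w1.png");a=cv2.resize(im[0:150,300:500],None,fx=4,fy=4,interpolation=cv2.INTER_CUBIC);cv2.imwrite("pics/c1.png",a)
```

```text
[296.3561737  162.31704516] [519.43502173 160.31661359 327.88118117]
crop2 196 87
```

View pics/c2.png

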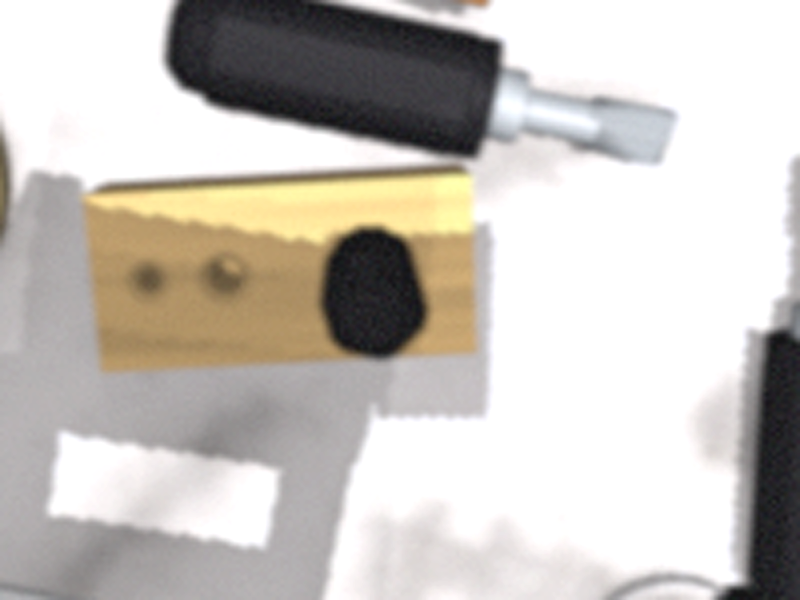

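View pics/c1.png

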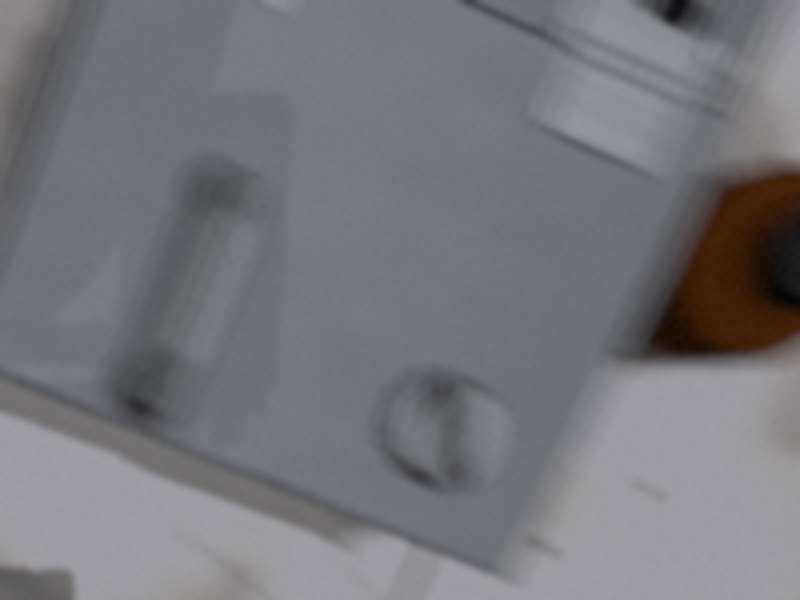

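c2 shows the small driver's black hexagonal handle end on, in the block's right-hand hole (about px (289,160) in the full picture), with the two empty holes to its left. c1 is blurred by motion. It shows the handle at about (347,70) and the screw with its slot at about (411,107), so I'll look at those again from close by. Next I fit a hex prism to the driver's silhouette.

```bash
cat >> h.py <<'E'
def hexfit(i,im,x0,z0,z1,sc=4):
    from scipy.optimize import minimize
    g=cv2.resize(im,None,fx=sc,fy=sc,interpolation=cv2.INTER_CUBIC).max(2)
    m=(g<75).astype(np.uint8);n,l,st,ce=cv2.connectedComponentsWithStats(m)
    uv=P(i,[*x0,(z0+z1)/2])*sc;k=l[int(uv[1]),int(uv[0])];m=(l==k)
    print('area',m.sum()/sc**2,'bbox',st[k]/sc)
    def sil(q,r=14/np.cos(np.pi/6)):
        a=q[2]+np.radians(30+60*np.arange(6))
        pts=[(P(i,[q[0]+r*np.cos(t),q[1]+r*np.sin(t),z])+.5)*sc-.5 for z in(z0,z1) for t in a]
        o=np.zeros(m.shape,np.uint8);cv2.fillConvexPoly(o,cv2.convexHull(np.round(np.array(pts)*16).astype(np.int32)),1,shift=4);return o>0
    f=lambda q:(sil(q)^m).sum()/m.sum()
    best=min((minimize(f,[*x0,np.radians(d)],method='Nelder-Mead',options=dict(initial_simplex=[[*x0,np.radians(d)],[x0[0]+4,x0[1],np.radians(d)],[x0[0],x0[1]+4,np.radians(d)],[*x0,np.radians(d+12)]])) for d in(0,15,30,45)),key=lambda r:r.fun)
    print('xy',best.x[:2],'flat deg mod60',np.degrees(best.x[2])%60,'err',best.fun);return best.x
E
python3 - <<'E'
from h import *
i=np.load("w2.npy",allow_pickle=True).item();im=cv2.imread("pics/w2.png")
for z0,z1 in((50,128),(50,126)):hexfit(i,im,(538,155),z0,z1)
for n,p in dict(t1=(634,88,190),t2=(637,17,190)).items():print(n,P(i,p))
T=cams.camera_info("top");t=cv2.imread("pics/top0.png")
hexfit(T,t,(538,155),50,128,sc=6)
# block corners in w2 at z=50
c=np.array([(86,197),(470,178),(477,350),(103,370)])/4+[196,87]
print(np.round([atz(i,u,50) for u in c]))
h=[atz(i,np.array(u)/4+[196,87],50) for u in((148,278),(223,275))];print(np.round(h,1))
E
```

```text
area 711.1875 bbox [ 275.5   144.     27.75   33.25 2844.75]
xy [536.07241908 162.8490605 ] flat deg mod60 5.766207350664059 err 0.1889445469724932
area 711.1875 bbox [ 275.5   144.     27.75   33.25 2844.75]
xy [535.54871229 162.25311536] flat deg mod60 7.908763804182912 err 0.1711046664909043
t1 [419.23574337  94.35145143]
t2 [498.96022343 121.58497681]
area 222.22222222222223 bbox [ 168.16666667  206.16666667   19.           17.33333333 1333.33333333]
xy [533.5165725  157.83260637] flat deg mod60 21.076121799585117 err 0.232375
[[525. 251.  50.]
 [570. 142.  50.]
 [521. 120.  50.]
 [474. 230.  50.]]
[[507.3 225.4  50. ]
 [516.2 203.7  50. ]]
```

Run:
```python
from h import *
S=cams.camera_info("scene");print([np.round(atz(S,u,0)) for u in((185,285),(209,258))])
i=cams.camera_info("wrist");im=cams.read_camera("wrist");cv2.imwrite("pics/w3.png",im);np.save("w3.npy",i,allow_pickle=True)
print(env.state()['eef_pos'],env.state()['qvel'])
j=np.load("w2.npy",allow_pickle=True).item();print(np.round(np.asarray(i['view'])-np.asarray(j['view']),2)[:,3])
print([np.round(atz(i,u,z)) for u,z in(((280,105),20),((358,122),3))])
hexfit(i,im,(536,160),50,128)
```

```text
[array([631., 117.,   0.]), array([637.,  37.,   0.])]
[519.29529611 159.01030969 328.02120736] [-0.03932339 -0.01648324  0.0133222  -0.00043777 -0.00251228 -0.00757802]
[-1.63 -1.28 -0.04  0.  ]
[array([585., 189.,  20.]), array([599.,  83.,   3.])]
area 713.375 bbox [ 273.75  142.75   27.75   33.25 2853.5 ]
xy [535.98093932 162.35631366] flat deg mod60 6.905006100966843 err 0.18100578237252496
```

View pics/w3.png

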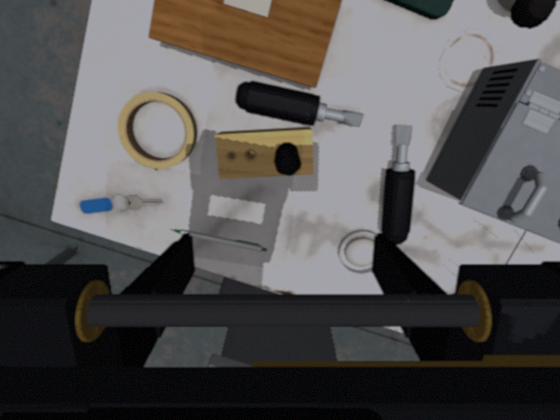

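w3 shows both large drivers now lying on the bench: one from (240,95) to (360,118), the other from (403,130) to (397,240), with its handle near the petri dish at (361,250). They had been standing free. I need to check whether the dish moved.

Run:
```python
from h import *
S=cams.read_camera("scene");T=cams.read_camera("top");cv2.imwrite("pics/top1.png",T);cv2.imwrite("pics/scene1.png",S)
a=cv2.imread("pics/top0.png");s=cv2.imread("pics/scene0.png")
crop=lambda m:cv2.resize(m[120:310,80:420],(680,380))[:, :]
v=np.vstack([cv2.resize(a[125:305,100:420],(533,300)),cv2.resize(T[125:305,100:420],(533,300))])
cv2.imwrite("pics/cmp.png",v)
for n,A,B,(x0,y0,x1,y1) in(("petri top",a,T,(232,245,270,282)),("spec",a,T,(288,276,310,296)),("etch",a,T,(343,145,372,180)),("petri scene",s,S,(280,268,325,310)),("block",s,S,(170,290,228,370))):
    g=lambda m:cv2.cvtColor(m,cv2.COLOR_BGR2GRAY)
    r=cv2.matchTemplate(g(B)[y0-8:y1+8,x0-8:x1+8],g(A)[y0:y1,x0:x1],cv2.TM_CCOEFF_NORMED);_,mx,_,lc=cv2.minMaxLoc(r);print(n,mx,np.array(lc)-8)
```

```text
petri top 0.274997740983963 [0 0]
spec 0.9996322393417358 [0 0]
etch 0.9985119104385376 [0 0]
petri scene 0.3475806415081024 [0 0]
block 0.5250014066696167 [0 0]
```

View pics/cmp.png

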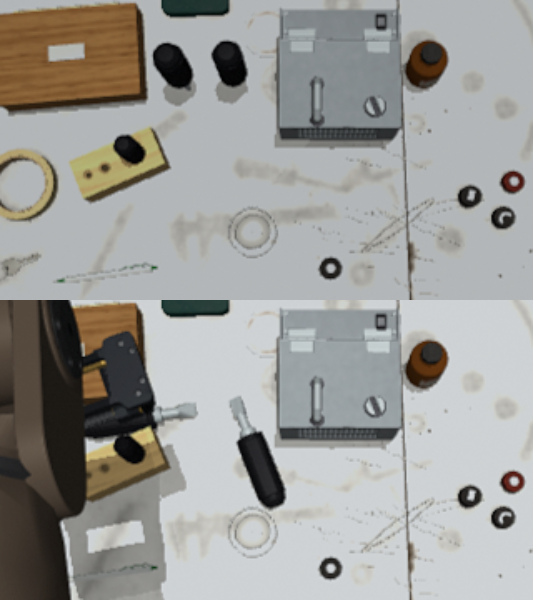

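The big drivers toppled on their own; the dish is still centred at the same pixel, and the bottle and specimen haven't moved. I'm going closer to the small driver for a second view.

>>> carry_out(
  grip=[-1, -1, -1, -1],
  linear=[
    [0.067, 0.002, -0.011],
    [0.067, 0.002, -0.011],
    [0.067, 0.002, -0.011],
    [0, 0, 0],
  ],
  turn=[0, 0, 0, 0],
)

```text
t: 2.65
eef_pos: [535.0, 159.4, 224.8]
tcp_rot: [-0.138, 1.564, -2.939]
ft_force: [0.1, 0.3, -0.2]
opening: 1.0
```

```bash
sed -i 's/def sil(q,r=14\/np.cos(np.pi\/6)):/def sil(q):\n        r=q[3]\/np.cos(np.pi\/6)/; s/best=min.*/best=min((minimize(f,[*x0,np.radians(d),13],method="Nelder-Mead",options=dict(initial_simplex=[[*x0,np.radians(d),13],[x0[0]+4,x0[1],np.radians(d),13],[x0[0],x0[1]+4,np.radians(d),13],[*x0,np.radians(d+12),13],[*x0,np.radians(d),14.5]])) for d in(0,15,30,45)),key=lambda r:r.fun)/; s/err.,best.fun/r\x27,best.x[3],"err",best.fun/' h.py
python3 - <<'E'
from h import *
i=cams.camera_info("wrist");im=cams.read_camera("wrist");cv2.imwrite("pics/w4.png",im);np.save("w4.npy",i,allow_pickle=True)
print(env.state()['eef_pos'],env.state()['joints'])
for z0,z1 in((50,128),(50,124)):
  q=hexfit(i,im,(536,160),z0,z1)
j=np.load("w3.npy",allow_pickle=True).item();hexfit(j,cv2.imread("pics/w3.png"),(536,160),50,126)
uv=P(i,[536,160,120]);x,y=np.clip(uv.astype(int)-[90,65],0,[380,290]);a=im[y:y+130,x:x+180].astype(float)
a=np.clip((a/255)**.5*255,0,255).astype(np.uint8);cv2.imwrite("pics/c4.png",cv2.resize(a,None,fx=4,fy=4,interpolation=cv2.INTER_CUBIC));print('crop',x,y)
E
```

```text
[535.66858374 159.77502631 227.27972427] [ 1.71790422e-01  3.99895406e-01  1.72239596e+00 -2.16237787e-04
  1.02256166e+00  1.40159644e+00]
area 1493.25 bbox [ 262.5   168.25   37.5    51.5  5973.  ]
xy [536.21196801 162.67917361] flat deg mod60 12.767209577134892 r 12.436426211097068 err 0.04905407667838607
area 1493.25 bbox [ 262.5   168.25   37.5    51.5  5973.  ]
xy [535.17367757 162.33953916] flat deg mod60 11.407140371501667 r 12.713252505021648 err 0.038255483006864224
area 713.375 bbox [ 273.75  142.75   27.75   33.25 2853.5 ]
xy [534.57164466 162.07277449] flat deg mod60 13.049385215451576 r 12.68903612208454 err 0.05510776239705625
crop 193 136
```

View pics/c4.png

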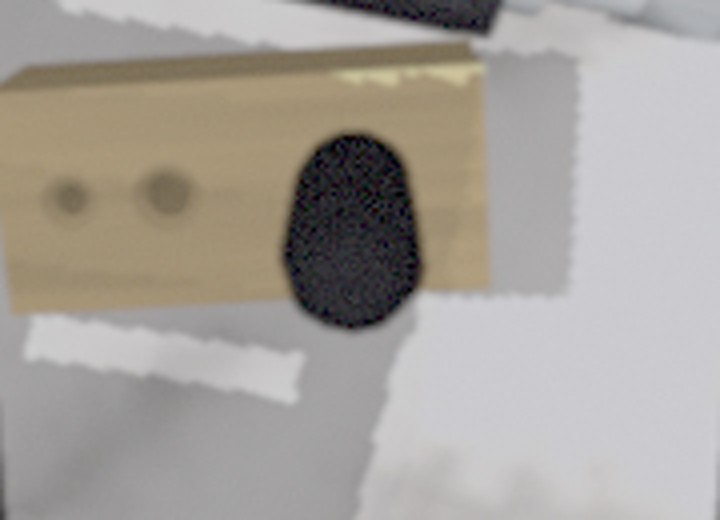

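c4 shows the driver upright in the block with its handle at crop (352,230). The fit gives xy (535.5,162), flats at about 12° mod 60. I'm turning the jaws to -48° and descending to grasp.

>>> carry_out(
  grip=[-1, -1, -1, -1],
  linear=[
    [0, 0, 0],
    [0, 0, 0],
    [0, 0, 0],
    [0.06, -0.004, -0.004],
  ],
  turn=[-0.0415, -0.0415, -0.0415, 0],
)

```text
t: 3.1
eef_pos: [538.4, 163.5, 203.2]
tcp_rot: [2.564, 1.561, 0.16]
ft_force: [0.2, 0.1, -1.2]
opening: 1.002
```

>>> carry_out(
  grip=[-1, -1, -1, -1, -1],
  linear=[
    [0.06, 0, 0],
    [0.06, 0, 0],
    [0.06, 0, 0],
    [0.024, 0, 0],
    [0, 0, 0],
  ],
  turn=[0, 0, 0, 0, 0],
)

```text
t: 3.6
eef_pos: [536.5, 163.5, 96.4]
tcp_rot: [-0.387, 1.57, -2.795]
ft_force: [0.4, 0.3, 0.5]
opening: 1.002
```

Run:
```python
from h import *
go([535.5,162.3,95],-48);print(env.state()['ft_force'])
i=np.load("w4.npy",allow_pickle=True).item();o=np.array([193,136])
a,b=[atz(i,np.array(u)/4+o,50) for u in((478,66),(490,288))];l=[atz(i,np.array(u)/4+o,50) for u in((5,85),(14,312),(70,199),(168,194))]
m=(a+b)/2;e=b-a;n=np.array([e[1],-e[0]])/np.hypot(*e[:2]);print(np.round(a),np.round(b),np.linalg.norm(e),'hole',m[:2]+32*n,m[:2]-32*n,np.round(l,1))
```

```text
{'tool_total': [0.0029, 0.0005, 0.003], 'd': [-1.0, -1.2, -1.4], 'jaw': np.float64(-47.99), 'turn': np.float64(0.0001)}
[0.41954212 0.27424285 0.46494621]
[571. 144.  50.] [521. 121.  50.] 55.38229959371579 hole [532.74058711 161.52821416] [558.83671808 103.09028171] [[529.  248.1  50. ]
 [474.7 230.7  50. ]
 [507.3 225.6  50. ]
 [516.6 203.5  50. ]]
```

>>> carry_out(
  grip=[1, 1, 1, 1, 1],
  linear=[
    [0, 0, 0],
    [0, 0, 0],
    [0, 0, 0],
    [0, 0, 0],
    [0, 0, 0],
  ],
  turn=[0, 0, 0, 0, 0],
)

```text
t: 4.1
eef_pos: [536.3, 163.9, 96.5]
tcp_rot: [2.435, 1.57, 0.027]
ft_force: [1.0, 0.6, -0.9]
opening: 0.634
```

>>> carry_out(
  grip=[1, 1, 1, 1],
  linear=[
    [0, 0, 0],
    [0, 0, 0],
    [0, 0, 0],
    [0, 0, 0],
  ],
  turn=[0, 0, 0, 0],
)

```text
t: 4.5
eef_pos: [536.2, 163.8, 96.0]
tcp_rot: [0.39, 1.571, -2.018]
ft_force: [-0.5, 1.0, -1.0]
opening: 0.301
```

Run:
```python
from h import *
s=env.state();print(s['opening'],s['opening']*95,s['ft_force'],s['moment'],s['eef_pos'],s['joints'])
```

```text
0.3008152469418945 28.577448459479978 [-0.49778921  0.99543841 -0.99752142] [ 0.09962249 -0.06324568  0.01161989] [536.24633511 163.84953366  96.03844526] [ 1.78787953e-01  5.70815453e-01  1.84723638e+00 -1.56158580e-04
  7.23615553e-01  1.01578175e+00]
```

>>> carry_out(
  grip=[1, 1, 1, 1, 1],
  linear=[
    [0, 0, 0],
    [-0.03, 0, 0],
    [-0.1, 0, 0],
    [-0.1, 0, 0],
    [-0.1, 0, 0],
  ],
  turn=[0, 0, 0, 0, 0],
)

```text
t: 5.0
eef_pos: [535.8, 163.8, 262.9]
tcp_rot: [-0.462, 1.57, -2.869]
ft_force: [1.9, 0.1, -1.0]
opening: 0.302
```

>>> carry_out(
  grip=[1, 1],
  linear=[
    [-0.02, 0, 0],
    [0, 0, 0],
  ],
  turn=[0, 0],
)

```text
t: 5.2
eef_pos: [536.5, 164.0, 272.6]
tcp_rot: [2.563, 1.568, 0.155]
ft_force: [-0.4, 0.9, -1.5]
opening: 0.298
```

Run:
```python
from h import *
s=env.state();print(s['opening']*95,s['ft_force'],s['eef_pos'])
S=cams.camera_info("scene");im=cams.read_camera("scene");cv2.imwrite("pics/s2.png",im)
p=s['eef_pos'].copy();p[2]-=70;uv=P(S,p);print(uv)
x,y=np.clip(uv.astype(int)-[50,37],0,[460,345]);cv2.imwrite("pics/cs2.png",cv2.resize(im[y:y+75,x:x+100],None,fx=7,fy=7,interpolation=cv2.INTER_CUBIC));print(x,y)
# predicted blade corners for k options
for k in range(3):
    a=yaw()+np.radians(60*k);t=s['eef_pos']-[0,0,90];w=7*np.array([np.cos(a),np.sin(a),0]);print(np.degrees(a),P(S,t+w),P(S,t-w))
```

```text
28.339922106333194 [-0.41093079  0.88693333 -1.50960053] [536.4838263  163.95419917 272.5747822 ]
[186.03194325 249.19151633]
136 212
-47.949641310670536 [188.30649426 254.62533926] [188.15023706 261.37349902]
12.050358689329457 [184.3223956  256.78293237] [192.15837855 259.17202735]
72.05035868932946 [184.21433508 260.16345472] [192.20667004 255.80465985]
```

View pics/cs2.png

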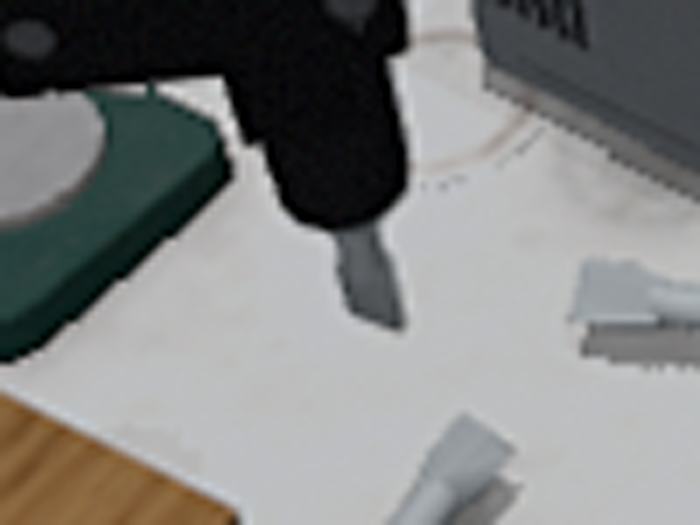

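cs2 shows the lifted driver upright, with its blade edge from px (185.3,255.6) to (193.6,258.9). That matches blade angle = jaw + 60° (12°). I'm moving to view the screw.

>>> carry_out(
  grip=[1, 1, 1, 1],
  linear=[
    [-0.002, 0.0615, 0.0615],
    [-0.002, 0.0615, 0.0615],
    [-0.002, 0.0615, 0.0615],
    [-0.002, 0.0615, 0.0615],
  ],
  turn=[0, 0, 0, 0],
)

```text
t: 5.65
eef_pos: [526.3, -11.3, 272.7]
tcp_rot: [-0.857, 1.567, 3.019]
ft_force: [0.4, 0.2, -1.2]
opening: 0.3
```

>>> carry_out(
  grip=[1, 1, 1, 1, 1],
  linear=[
    [-0.002, 0.0615, 0.0615],
    [-0.002, 0.0615, 0.0615],
    [-0.002, 0.0615, 0.0615],
    [0, 0, 0],
    [0, 0, 0],
  ],
  turn=[0, 0, 0, 0, 0],
)

```text
t: 6.15
eef_pos: [519.9, -140.7, 275.9]
tcp_rot: [-1.136, 1.567, 2.737]
ft_force: [0.4, 0.1, -0.8]
opening: 0.303
```

Run:
```python
from h import *
s=env.state();print(s['eef_pos'],s['opening']*95,s['qvel'].round(3))
i=cams.camera_info("wrist");im=cams.read_camera("wrist");cv2.imwrite("pics/w5.png",im);np.save("w5.npy",i,allow_pickle=True)
cv2.imwrite("pics/c5.png",cv2.resize(im[10:220,200:410],(798,798),interpolation=cv2.INTER_CUBIC)[:600])
print(P(i,(581,-161,121)),P(i,(584,-90,141)))
```

```text
[ 519.86543846 -140.70249651  275.89625395] 28.745526066132427 [ 0.039 -0.014  0.     0.001  0.004  0.004]
[347.43318327 153.67030685] [291.29376948  95.10726435]
```

View pics/c5.png

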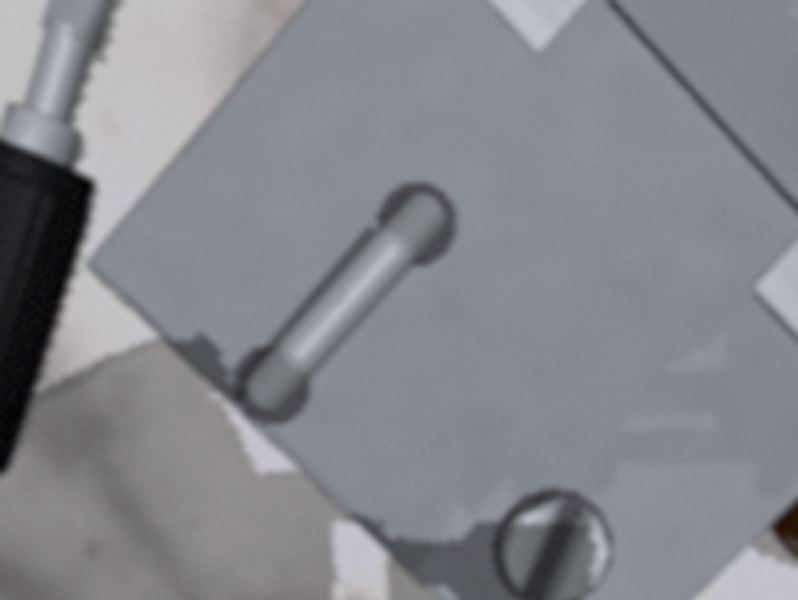

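c5 shows the bow handle bar from crop (400,245) to (290,365) and the screw head centred at about (553,550), which is full px (345.5,154.7). Its dark slot runs from about (540,595) to (572,500). Next I compute the unit yaw and the slot pose.

```bash
cat >> h.py <<'E'
def rect(i,im,c,z,half=22,mm=0.2,yaw=0):
    n=int(2*half/mm)+1;g=np.linspace(-half,half,n);X,Y=np.meshgrid(g,g);X,Y=X*np.cos(yaw)-Y*np.sin(yaw),X*np.sin(yaw)+Y*np.cos(yaw)
    p=np.stack([X+c[0],Y+c[1],np.full_like(X,z),np.ones_like(X)],-1)@np.asarray(i['view'])[:3].T
    u=(i['fx']*p[...,0]/p[...,2]+i['cx']).astype(np.float32);v=(i['fy']*p[...,1]/p[...,2]+i['cy']).astype(np.float32)
    return cv2.remap(im,u,v,cv2.INTER_CUBIC)
E
python3 - <<'E'
from h import *
i=np.load("w5.npy",allow_pickle=True).item();im=cv2.imread("pics/w5.png");T=cams.camera_info("top")
f=lambda u:np.array(u)/3.8+[200,10]
ang=lambda a,b,z:np.degrees(np.arctan2(*(atz(i,f(b),z)-atz(i,f(a),z))[[1,0]]))
print("unit yaw: left edge",ang((90,265),(300,12),113),"front",ang((400,570),(90,265),113)-90,"bar",ang((290,365),(400,245),146),"rear seam",ang((795,205),(612,0),113)-90)
print("slot",ang((540,595),(572,500),121))
sc=tri([(i,f((553,550))),(T,(325.1,188.6))]);print("screw tri",sc, atz(i,f((553,550)),119))
bm=f((345,305));print("bar mid",atz(i,bm,145.5),tri([(i,bm),(T,(290.5,185))]))
print("FL corner",atz(i,f((90,265)),113))
c=atz(i,f((553,550)),119)
r=rect(i,im,c,121,half=22,mm=.1);cv2.imwrite("pics/r5.png",r)
g=cv2.GaussianBlur(cv2.cvtColor(r,cv2.COLOR_BGR2GRAY).astype(float),(0,0),5)
gx,gy=cv2.Sobel(g,-1,1,0),cv2.Sobel(g,-1,0,1);n=g.shape[0];Y,X=np.mgrid[:n,:n]-n//2
for rad in(60,80,95):
    m=X**2+Y**2<rad**2;th=.5*np.arctan2(2*(gx*gy)[m].sum(),(gx**2-gy**2)[m].sum());print('slot dir',rad,(np.degrees(th)+90)%180)
E
```

```text
unit yaw: left edge -0.7800207657310113 front -2.218191478258049 bar -1.6753224034129302 rear seam -1.5070868297279105
slot 26.08681965209689
screw tri [ 579.86537917 -162.36527599  117.57586499] [ 579.19450954 -160.8762225   119.        ]
bar mid [586.31860243 -87.23731776 145.5       ] [586.61540351 -88.10162049 131.93305993]
FL corner [554.87215708 -38.11740007 113.        ]
slot dir 60 20.537157275772188
slot dir 80 14.1827349802887
slot dir 95 18.843602086194167
```

Unit yaw is about -1.6° and the slot is at about 17–20°. The screw is at about (579.5,-161.8). I'm hovering the blade just above it.

>>> carry_out(
  grip=[1, 1, 1, 1, 1],
  linear=[
    [0.036, 0.037, -0.02],
    [0.036, 0.037, -0.02],
    [0.036, 0.037, -0.02],
    [0, 0, 0],
    [0, 0, 0],
  ],
  turn=[0, 0, 0, -0.0278, 0],
)

```text
t: 6.7
eef_pos: [580.0, -159.6, 222.4]
tcp_rot: [-1.222, 1.568, 2.744]
ft_force: [-0.2, 0.0, -1.1]
opening: 0.303
```

Run:
```python
from h import *
go([579.5,-161.8,222],-43)
i=cams.camera_info("wrist");im=cams.read_camera("wrist");cv2.imwrite("pics/w6.png",im);np.save("w6.npy",i,allow_pickle=True)
S=cams.camera_info("scene");s=cams.read_camera("scene");cv2.imwrite("pics/s6.png",s)
p=env.state()['eef_pos'];tip=p-[0,0,90];u=P(i,tip);w=P(S,tip);print('tip wrist',u,'scene',w,'screw',P(i,(579.5,-161.8,121)),P(S,(579.5,-161.8,121)))
def crop(m,c,w,h,f):
    x,y=int(c[0]-w/2),int(c[1]-h/2);x=min(max(x,0),560-w);print('crop',x,y,f);return cv2.resize(m[y:y+h,x:x+w],None,fx=f,fy=f,interpolation=cv2.INTER_CUBIC)
a=crop(im,u-[0,20],80,96,5);b=crop(s,w-[0,3],60,72,400/60*1.0)
b=cv2.resize(b,(400,480));cv2.imwrite("pics/c6.png",np.hstack([a,b]))
```

```text
{'tool_total': [0.0009, 0.0022, 0.0039], 'd': [-0.5, -2.2, -0.4], 'jaw': np.float64(-42.76), 'turn': np.float64(0.0013)}
tip wrist [284.76535482 210.92572835] scene [282.81015208 166.98631944] screw [285.86309627 207.7879189 ] [283.59581178 171.43562128]
crop 244 142 5
crop 252 127 6.666666666666667
```

View pics/c6.png

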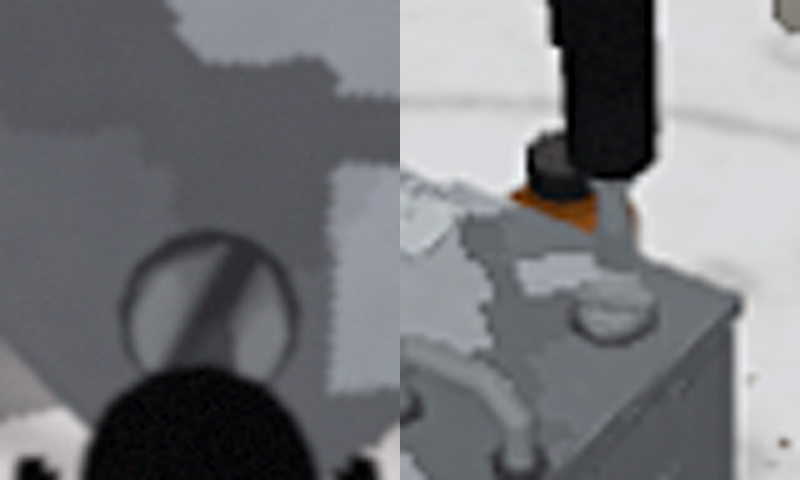

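c6 shows the screw head at wrist px (286,206) and the blade about 1.5 mm short of it, with the slot at about 20–25°. I'm correcting, turning slightly, and descending gently.

>>> carry_out(
  grip=[1, 1, 1, 1, 1],
  linear=[
    [0, 0.0026, -0.002],
    [0, 0, 0],
    [0.01, 0, 0],
    [0.01, 0, 0],
    [0, 0, 0],
  ],
  turn=[0, -0.0155, 0, 0, 0],
)

```text
t: 7.3
eef_pos: [581.3, -161.2, 213.3]
tcp_rot: [-1.204, 1.57, 2.806]
ft_force: [0.4, 0.1, -1.0]
opening: 0.301
```

>>> carry_out(
  grip=[1, 1, 1, 1],
  linear=[
    [0.004, 0, 0],
    [0.004, 0, 0],
    [0.004, 0, 0],
    [0, 0, 0],
  ],
  turn=[0, 0, 0, 0],
)

```text
t: 7.7
eef_pos: [581.6, -161.4, 207.8]
tcp_rot: [-1.09, 1.57, 2.922]
ft_force: [-0.4, 0.1, -1.2]
opening: 0.303
```

Run:
```python
from h import *
go([581.6,-159.8,205]);s=env.state();print(s['ft_force'],s['moment'],s['opening']*95)
```

```text
{'tool_total': [0.0057, -0.002, -0.0025], 'd': [0.0, 1.6, -2.8], 'jaw': np.float64(-40.16)}
[-0.43009729  0.14729766 -1.17289136] [-0.03960632 -0.05492471 -0.00885964] 28.749040082057334
```

>>> carry_out(
  grip=[1, 1, 1],
  linear=[
    [0.004, 0, 0],
    [0.002, 0, 0],
    [0, 0, 0],
  ],
  turn=[0, 0, 0],
)

```text
t: 8.0
eef_pos: [581.6, -161.3, 205.0]
tcp_rot: [-1.166, 1.571, 2.845]
ft_force: [-0.4, 0.9, -0.0]
opening: 0.298
```

>>> carry_out(
  grip=[1, 1, 1],
  linear=[
    [0.002, 0, 0],
    [0.002, 0, 0],
    [0, 0, 0],
  ],
  turn=[0, 0, 0],
)

```text
t: 8.3
eef_pos: [581.8, -161.4, 204.5]
tcp_rot: [1.837, 1.569, -0.435]
ft_force: [-2.7, 1.0, 10.6]
opening: 0.298
```

Run:
```python
from h import *
go([581.6,-159.8,205]);s=env.state();print(s['ft_force'],s['moment'],s['opening']*95)
```

```text
{'tool_total': [-0.001, -0.0024, -0.0022], 'd': [-0.2, 1.6, 0.5], 'jaw': np.float64(-40.15)}
[-2.66089072  1.0059818  10.57689921] [0.41264967 0.75204283 0.00477153] 28.314272476676685
```

Contact came at the slot-floor height with 10 N, so the blade is in the slot. I'm turning anticlockwise.

>>> carry_out(
  grip=[1, 1, 1, 1, 1],
  linear=[
    [-0.001, 0, 0],
    [0, 0, 0],
    [0, 0, 0],
    [0, 0, 0],
    [0, 0, 0],
  ],
  turn=[0, -0.04, -0.04, -0.04, -0.04],
)

```text
t: 8.8
eef_pos: [581.3, -161.1, 204.6]
tcp_rot: [-2.17, 1.571, 2.349]
ft_force: [-4.5, 2.1, 10.0]
opening: 0.299
```

>>> carry_out(
  grip=[1, 1, 1, 1, 1],
  linear=[
    [0, 0, 0],
    [0, 0, 0],
    [0, 0, 0],
    [0, 0, 0],
    [0, 0, 0],
  ],
  turn=[-0.04, -0.04, -0.04, -0.04, 0],
)

```text
t: 9.3
eef_pos: [580.8, -161.4, 204.4]
tcp_rot: [-1.732, 1.569, -2.994]
ft_force: [-7.3, 0.7, 9.9]
opening: 0.293
```

Run:
```python
from h import *
go([581.6,-159.8,205]);s=env.state();print(s['ft_force'],s['moment'],s['opening']*95)
```

```text
{'tool_total': [-0.0011, 0.0025, -0.0025], 'd': [0.8, 1.6, 0.6], 'jaw': np.float64(17.71)}
[-7.34935007  0.67891547  9.91947793] [ 0.07334955  1.63100608 -0.02539347] 27.8613255253336
```

>>> carry_out(
  grip=[1, 1, 1, 1, 1],
  linear=[
    [0, -0.0019, -0.0006],
    [0, 0, 0],
    [0, 0, 0],
    [0, 0, 0],
    [0, 0, 0],
  ],
  turn=[0, -0.03, -0.03, -0.03, 0],
)

```text
t: 9.8
eef_pos: [580.2, -161.5, 204.5]
tcp_rot: [-1.471, 1.57, -2.451]
ft_force: [-4.6, 1.0, 8.9]
opening: 0.294
```

Run:
```python
from h import *
go([581.6,-159.8,205]);s=env.state();print(s['ft_force'],s['moment'],s['opening']*95)
```

```text
{'tool_total': [-0.001, 0.0042, -0.0012], 'd': [1.4, 1.7, 0.5], 'jaw': np.float64(33.84)}
[-4.57992557  1.02421482  8.85975865] [ 0.13406939  1.18317045 -0.1037601 ] 27.89410823121396
```

>>> carry_out(
  grip=[1, 1, 1],
  linear=[
    [0, 0, 0],
    [0, 0, 0],
    [0, 0, 0],
  ],
  turn=[-0.025, -0.025, 0],
)

```text
t: 10.1
eef_pos: [580.1, -161.6, 204.5]
tcp_rot: [-1.554, 1.57, -2.378]
ft_force: [-4.9, 0.5, 8.3]
opening: 0.294
```

Run:
```python
from h import *
go([581.6,-159.8,205]);s=env.state();print(s['ft_force'],s['moment'],s['opening']*95)
```

```text
{'tool_total': [-0.0011, 0.0046, -0.0007], 'd': [1.5, 1.8, 0.5], 'jaw': np.float64(42.81)}
[-4.94135732  0.45170196  8.32947051] [-0.02543736  1.18214638 -0.05883691] 27.968697208356836
```

>>> carry_out(
  grip=[1, 1, 1],
  linear=[
    [0, 0, 0],
    [0, 0, 0],
    [0, 0, 0],
  ],
  turn=[-0.02, -0.02, 0],
)

```text
t: 10.4
eef_pos: [580.0, -161.8, 204.5]
tcp_rot: [-1.67, 1.569, -2.368]
ft_force: [-5.9, -1.6, 9.5]
opening: 0.295
```

Run:
```python
from h import *
go([581.6,-159.8,205]);s=env.state();print(s['ft_force'],s['moment'],s['opening']*95)
```

```text
{'tool_total': [-0.0011, 0.0052, -0.0001], 'd': [1.6, 2.0, 0.5], 'jaw': np.float64(49.97)}
[-5.94152295 -1.55041124  9.49424028] [-0.35702969  1.42061343 -0.18477892] 28.015420080718933
```

>>> carry_out(
  grip=[1, 1],
  linear=[
    [0, 0, 0],
    [0, 0, 0],
  ],
  turn=[-0.025, 0],
)

```text
t: 10.6
eef_pos: [579.9, -161.9, 204.4]
tcp_rot: [-1.731, 1.569, -2.351]
ft_force: [-6.6, -2.5, 9.7]
opening: 0.295
```

Run:
```python
from h import *
go([581.6,-159.8,205]);s=env.state();print(s['ft_force'],s['moment'],s['opening']*95)
```

```text
{'tool_total': [-0.0011, 0.0054, 0.0002], 'd': [1.7, 2.1, 0.6], 'jaw': np.float64(54.49)}
[-6.56374081 -2.50692294  9.68293189] [-0.53909875  1.5037792  -0.14619079] 28.046844887749295
```

The moment rises and saturates, so the screw appears to be at its stop. I'm easing back, lifting, and sidestepping to check the slot from above.

>>> carry_out(
  grip=[1, 1, 1, 1, 1],
  linear=[
    [0, 0, 0],
    [0, 0, 0],
    [-0.03, 0, 0],
    [-0.09, 0, 0],
    [-0.01, 0.06, 0.02],
  ],
  turn=[0.035, 0.035, 0, 0, 0],
)

```text
t: 11.1
eef_pos: [609.7, -150.3, 273.9]
tcp_rot: [0.397, 1.564, -0.447]
ft_force: [1.3, -0.6, 0.0]
opening: 0.291
```

>>> carry_out(
  grip=[1, 1, 1],
  linear=[
    [-0.01, 0.04, 0.02],
    [0, 0, 0],
    [0, 0, 0],
  ],
  turn=[0, 0, 0],
)

```text
t: 11.4
eef_pos: [631.0, -142.9, 273.1]
tcp_rot: [-2.28, 1.57, -3.121]
ft_force: [0.4, -0.3, -1.0]
opening: 0.29
```

Run:
```python
from h import *
s=env.state();print(s['eef_pos'],s['ft_force'],np.degrees(yaw()),s['opening']*95)
i=cams.camera_info("wrist");im=cams.read_camera("wrist");cv2.imwrite("pics/w7.png",im);np.save("w7.npy",i,allow_pickle=True)
c=np.array([580.5,-160.8]);print(P(i,[*c,121]))
r=rect(i,im,c,121,half=25,mm=.1);
S=cams.read_camera("scene");cv2.imwrite("pics/s7.png",S);sc=cv2.resize(S[120:180,255:315],(500,500),interpolation=cv2.INTER_CUBIC)
u=P(i,[*c,121]).astype(int);a=cv2.resize(cv2.copyMakeBorder(im,40,40,40,40,0)[u[1]:u[1]+80,u[0]:u[0]+80],(300,300),interpolation=cv2.INTER_CUBIC)
# r: cols = +x world, rows = +y -> flip so that up=+y
cv2.imwrite("pics/r7.png",np.hstack([cv2.flip(cv2.resize(r,(500,500)),0),np.vstack([a,np.zeros((200,300,3),np.uint8)])]))
g=cv2.GaussianBlur(cv2.cvtColor(r,cv2.COLOR_BGR2GRAY).astype(float),(0,0),5);gx,gy=cv2.Sobel(g,-1,1,0),cv2.Sobel(g,-1,0,1);n=g.shape[0];Y,X=np.mgrid[:n,:n]-n//2
for rad in(60,80,95):
    m=X**2+Y**2<rad**2;th=.5*np.arctan2(2*(gx*gy)[m].sum(),(gx**2-gy**2)[m].sum());print('slot dir',(np.degrees(th)+90)%180)
```

```text
[ 631.00825851 -142.91514839  273.07182977] [ 0.4499655  -0.25227843 -1.03626073] 41.77536639470384 27.507755029513543
[227.75392398 168.69910258]
slot dir 89.31359564773092
slot dir 88.96420830138518
slot dir 89.32228440656854
```

View pics/r7.png

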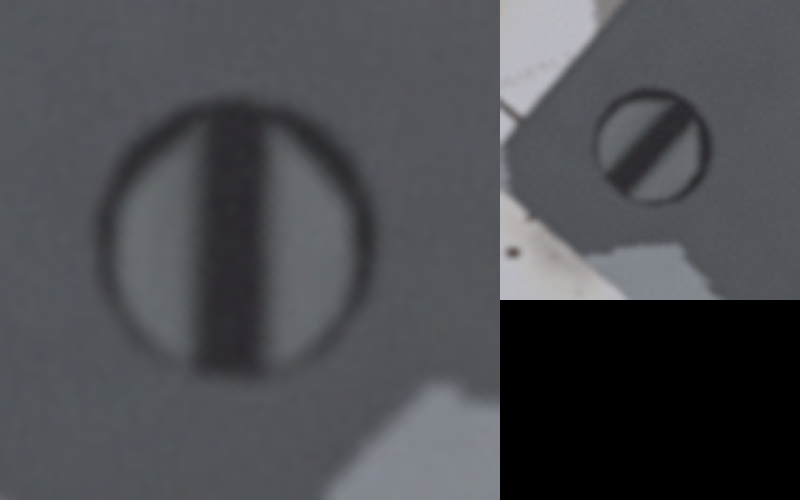

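r7 shows the slot at 89° in the world, which with the unit yaw of -1.6° is fully open, so the screw is done. I'm returning the driver to its hole.

>>> carry_out(
  grip=[1, 1, 1, 1, 1],
  linear=[
    [0, 0.0373, -0.0839],
    [0, 0.0373, -0.0839],
    [0, 0.0373, -0.0839],
    [0, 0.0373, -0.0839],
    [0, 0.0373, -0.0839],
  ],
  turn=[0, 0, 0, 0, 0],
)

```text
t: 12.0
eef_pos: [559.8, 76.5, 273.6]
tcp_rot: [-1.36, 1.571, -2.203]
ft_force: [0.8, -0.6, -0.5]
opening: 0.293
```

>>> carry_out(
  grip=[1, 1, 1, 1],
  linear=[
    [0, 0.0373, -0.0839],
    [0, 0.0373, -0.0839],
    [0, 0, 0],
    [0, 0, 0],
  ],
  turn=[0, 0, 0, 0],
)

```text
t: 12.4
eef_pos: [532.5, 163.3, 273.7]
tcp_rot: [-0.595, 1.57, -1.436]
ft_force: [0.1, -0.3, -0.8]
opening: 0.292
```

Run:
```python
from h import *
go([533,163.1,160])
i=cams.camera_info("wrist");im=cams.read_camera("wrist");cv2.imwrite("pics/w8.png",im);np.save("w8.npy",i,allow_pickle=True)
S=cams.camera_info("scene");s=cams.read_camera("scene");cv2.imwrite("pics/s8.png",s)
# shank/blade columns per row in scene: grey pixels near predicted line
p=env.state()['eef_pos']
for dz in(52,60,68,76,84,90):
    u=P(S,p-[0,0,dz]);y=int(round(u[1]));row=s[y,int(u[0])-16:int(u[0])+17].astype(int).sum(1)//3;print(dz,u.round(1),row.tolist())
```

```text
{'tool_total': [0.2273, 0.0005, 0.0008], 'd': [0.5, -0.2, -113.7], 'jaw': np.float64(41.84)}
52 [186.4 240.6] [184, 187, 189, 191, 192, 199, 188, 74, 0, 0, 12, 12, 11, 14, 14, 12, 14, 15, 12, 10, 0, 54, 146, 197, 202, 196, 193, 193, 193, 194, 193, 192, 191]
60 [187.3 244.3] [190, 191, 192, 192, 192, 194, 196, 199, 199, 190, 192, 175, 111, 55, 71, 89, 88, 84, 75, 107, 174, 202, 195, 193, 193, 193, 193, 193, 193, 193, 193, 193, 193]
68 [188.2 247.9] [191, 192, 193, 193, 193, 193, 193, 193, 193, 193, 193, 197, 189, 124, 84, 93, 97, 92, 82, 62, 118, 187, 197, 193, 192, 192, 192, 193, 192, 192, 191, 191, 191]
76 [189.  251.5] [193, 193, 193, 193, 193, 193, 193, 193, 193, 194, 199, 188, 105, 62, 77, 80, 80, 80, 70, 81, 158, 202, 193, 191, 191, 191, 192, 192, 192, 192, 191, 191, 191]
84 [189.9 255. ] [192, 192, 193, 192, 193, 193, 193, 193, 194, 193, 194, 197, 189, 127, 87, 89, 68, 66, 61, 84, 155, 196, 194, 192, 192, 192, 192, 192, 192, 191, 191, 191, 192]
90 [190.5 257.6] [192, 193, 193, 193, 192, 192, 194, 193, 193, 193, 194, 199, 189, 114, 67, 57, 94, 165, 197, 195, 192, 192, 191, 191, 192, 193, 193, 193, 193, 193, 193, 193, 193]
```

>>> carry_out(
  grip=[1, 1, 1, 1, 1],
  linear=[
    [0.086, 0, 0],
    [0.086, 0, 0],
    [0.07, 0, 0],
    [0, 0, 0],
    [0.01, 0, 0],
  ],
  turn=[0, 0, 0, 0, 0],
)

```text
t: 13.0
eef_pos: [534.1, 162.1, 148.5]
tcp_rot: [0.823, 1.57, -0.02]
ft_force: [0.3, 0.3, 0.4]
opening: 0.294
```

>>> carry_out(
  grip=[1, 1, 1, 1, 1],
  linear=[
    [0.01, 0, 0],
    [0.01, 0, 0],
    [0.01, 0, 0],
    [0.01, 0, 0],
    [0, 0, 0],
  ],
  turn=[0, 0, 0, 0, 0],
)

```text
t: 13.5
eef_pos: [532.9, 163.0, 127.2]
tcp_rot: [-1.985, 1.57, -2.827]
ft_force: [0.1, -1.0, -1.2]
opening: 0.296
```

Tip is about 13 mm below the mouth with no contact. I'll continue down.

>>> carry_out(
  grip=[1, 1, 1, 1, 1],
  linear=[
    [0.014, 0, 0],
    [0.014, 0, 0],
    [0.014, 0, 0],
    [0.01, 0, 0],
    [0, 0, 0],
  ],
  turn=[0, 0, 0, 0, 0],
)

```text
t: 14.0
eef_pos: [532.8, 162.9, 100.7]
tcp_rot: [-2.071, 1.569, -2.913]
ft_force: [0.9, -1.0, 0.1]
opening: 0.294
```

>>> carry_out(
  grip=[1, 1, 1],
  linear=[
    [0.004, 0, 0],
    [0.003, 0, 0],
    [0, 0, 0],
  ],
  turn=[0, 0, 0],
)

```text
t: 14.3
eef_pos: [533.2, 163.0, 98.1]
tcp_rot: [-0.378, 1.571, -1.22]
ft_force: [0.7, 0.3, -0.4]
opening: 0.293
```

>>> carry_out(
  grip=[1, 1, 1, 1],
  linear=[
    [0.003, 0, 0],
    [0.002, 0, 0],
    [0.002, 0, 0],
    [0, 0, 0],
  ],
  turn=[0, 0, 0, 0],
)

```text
t: 14.7
eef_pos: [533.3, 163.0, 95.9]
tcp_rot: [0.868, 1.57, 0.026]
ft_force: [-5.5, -1.1, 14.8]
opening: 0.294
```

Handle seated on the block (15 N at the same height as at pick-up). I'm releasing and lifting.

>>> carry_out(
  grip=[-1, -1, -1, -1, -1],
  linear=[
    [-0.001, 0, 0],
    [0, 0, 0],
    [0, 0, 0],
    [0, 0, 0],
    [0, 0, 0],
  ],
  turn=[0, 0, 0, 0, 0],
)

```text
t: 15.2
eef_pos: [533.1, 163.0, 95.0]
tcp_rot: [-1.648, 1.571, -2.491]
ft_force: [-0.2, 0.1, 0.2]
opening: 0.656
```

>>> carry_out(
  grip=[-1, -1, -1, -1, -1],
  linear=[
    [0, 0, 0],
    [-0.03, 0, 0],
    [-0.09, 0, 0],
    [-0.09, 0, 0],
    [-0.09, 0, 0],
  ],
  turn=[0, 0, 0, 0, 0],
)

```text
t: 15.7
eef_pos: [532.8, 162.9, 246.7]
tcp_rot: [-2.012, 1.57, -2.854]
ft_force: [0.4, -0.7, 0.2]
opening: 0.995
```

Run:
```python
from h import *
s=env.state();print(s['eef_pos'],s['joints'],s['opening'])
i=cams.camera_info("wrist");im=cams.read_camera("wrist");cv2.imwrite("pics/w9.png",im);np.save("w9.npy",i,allow_pickle=True)
hexfit(i,im,(534,162),50,126)
go([587.5,-86,260],88.4)
```

```text
[532.84697686 162.9433662  246.70927538] [ 1.78247997e-01  3.76103396e-01  1.70366568e+00 -6.69858789e-05
  1.06235857e+00 -5.50313519e-01] 0.9950158522451407
area 1227.0625 bbox [ 267.    168.5    33.25   46.5  4908.25]
xy [532.61221424 163.26625423] flat deg mod60 4.703538213210592 r 12.307687015092272 err 0.06855804003463556
{'tool_total': [-0.0118, -0.2538, 0.4421], 'd': [52.5, -249.4, 6.0], 'jaw': np.float64(41.75), 'turn': np.float64(-0.2592)}
```

The driver stands upright in its hole (fit xy (532.6,163.3), within tolerance). Next I go over the bow handle with the jaws across the unit's y.

>>> carry_out(
  grip=[-1, -1, -1, -1, -1],
  linear=[
    [0, -0.0423, 0.0737],
    [0, -0.0423, 0.0737],
    [0, -0.0423, 0.0737],
    [0, -0.0423, 0.0737],
    [0, -0.0423, 0.0737],
  ],
  turn=[0, 0, 0, 0, 0],
)

```text
t: 16.25
eef_pos: [577.0, -46.6, 245.0]
tcp_rot: [0.245, 1.571, -0.597]
ft_force: [0.7, 0.2, 0.8]
opening: 1.001
```

>>> carry_out(
  grip=[-1, -1, -1, -1, -1],
  linear=[
    [0, -0.0423, 0.0737],
    [0, 0, 0],
    [0, 0, 0],
    [0, 0, 0],
    [0, 0, 0],
  ],
  turn=[0, -0.0432, -0.0432, -0.0432, -0.0432],
)

```text
t: 16.75
eef_pos: [585.6, -86.6, 244.7]
tcp_rot: [-2.945, 1.57, 3.044]
ft_force: [-0.8, 0.1, -0.2]
opening: 0.998
```

>>> carry_out(
  grip=[-1, -1, -1, -1],
  linear=[
    [0, 0, 0],
    [0, 0, 0],
    [0, 0, 0],
    [0, 0, 0],
  ],
  turn=[-0.0432, -0.0432, 0, 0],
)

```text
t: 17.15
eef_pos: [585.6, -86.4, 244.9]
tcp_rot: [-2.987, 1.571, -3.019]
ft_force: [-0.4, -0.3, -0.2]
opening: 1.002
```

Run:
```python
from h import *
i=cams.camera_info("wrist");im=cams.read_camera("wrist");cv2.imwrite("pics/w10.png",im);np.save("w10.npy",i,allow_pickle=True)
go([587.5,-86,136],88.4)
c=(587.5,-86);yw=np.radians(-1.6)
r=cv2.cvtColor(rect(i,im,c,144,half=30,mm=.5,yaw=yw),cv2.COLOR_BGR2GRAY).astype(int)
n=r.shape[0]
print('across y (-30..30, 1.5mm), rows at x=-10,0,10');[print(r[::3,n//2+k].tolist()) for k in(-20,0,20)]
print('along x');print(r[n//2,::3].tolist())
for th in np.arange(0,1.86,.15):
    f=np.radians(180)-np.arctan2(31,86)-th;print(round(th,2),(91.4*np.array([np.cos(f),np.sin(f)])-[-86,31]).round(1),end=' ')
```

```text
{'tool_total': [0.2179, 0.001, 0.0037], 'd': [1.8, 0.4, -108.9], 'jaw': np.float64(88.19), 'turn': np.float64(-0.0012)}
across y (-30..30, 1.5mm), rows at x=-10,0,10
[71, 74, 75, 72, 72, 73, 73, 74, 76, 74, 74, 74, 74, 73, 75, 75, 68, 73, 85, 92, 91, 86, 76, 62, 66, 71, 76, 77, 75, 74, 74, 74, 74, 75, 73, 74, 75, 73, 74, 75, 75]
[74, 73, 72, 74, 73, 73, 74, 75, 74, 74, 74, 73, 75, 74, 74, 74, 68, 71, 83, 91, 92, 86, 80, 65, 69, 73, 74, 75, 75, 74, 74, 77, 75, 68, 67, 66, 66, 69, 66, 67, 66]
[119, 118, 119, 120, 118, 119, 119, 118, 119, 118, 117, 118, 118, 119, 116, 79, 60, 70, 84, 91, 92, 88, 78, 54, 61, 106, 120, 121, 121, 120, 113, 113, 111, 112, 111, 111, 112, 114, 112, 113, 115]
along x
[85, 86, 85, 85, 86, 86, 85, 86, 87, 94, 97, 92, 91, 91, 91, 92, 92, 90, 90, 92, 92, 90, 91, 91, 91, 91, 92, 92, 91, 91, 85, 90, 104, 103, 102, 102, 111, 113, 113, 112, 114]
0.0 [ 0. -0.] 0.15 [ 5.6 12.5] 0.3 [13. 24.] 0.45 [22.1 34.3] 0.6 [32.5 43.1] 0.75 [44.2 50.3] 0.9 [56.8 55.6] 1.05 [70.1 59. ] 1.2 [83.7 60.4] 1.35 [97.4 59.7] 1.5 [110.8  57. ] 1.65 [123.7  52.3] 1.8 [135.7  45.7]
```

Bar centred within 1 mm and parallel to the jaws' axis. I'm descending with the fingers part closed to keep off the screw.

>>> carry_out(
  grip=[0.2, 0.2, 0.2, 0.2, 0.2],
  linear=[
    [0, 0, 0.003],
    [0, 0, 0],
    [0, 0, 0],
    [0.05, 0, 0],
    [0.07, 0, 0],
  ],
  turn=[-0.001, 0, 0, 0, 0],
)

```text
t: 17.7
eef_pos: [588.0, -86.7, 186.0]
tcp_rot: [-0.246, 1.567, -0.272]
ft_force: [1.0, 0.1, -0.8]
opening: 0.638
```

>>> carry_out(
  grip=[0.2, 0.2, 0.2, 0.2],
  linear=[
    [0.07, 0, 0],
    [0.02, 0, 0],
    [0.008, 0, 0],
    [0, 0, 0],
  ],
  turn=[0, 0, 0, 0],
)

```text
t: 18.1
eef_pos: [587.7, -86.6, 136.9]
tcp_rot: [-0.31, 1.57, -0.335]
ft_force: [-0.7, -0.0, -0.1]
opening: 0.403
```

>>> carry_out(
  grip=[1, 1, 1, 1, 1],
  linear=[
    [0, 0, 0],
    [0, 0, 0],
    [0, 0, 0],
    [0, 0, 0],
    [0, 0, 0],
  ],
  turn=[0, 0, 0, 0, 0],
)

```text
t: 18.6
eef_pos: [587.3, -87.3, 136.6]
tcp_rot: [-1.071, 1.569, -1.095]
ft_force: [-2.0, -6.2, 2.1]
opening: 0.096
```

>>> carry_out(
  grip=[1, 1, 1, 1, 1],
  linear=[
    [0, -0.001, 0],
    [-0.025, 0, 0.0112],
    [-0.023, 0, 0.0148],
    [-0.0206, 0, 0.0182],
    [0, 0, 0],
  ],
  turn=[0, 0, 0, 0, 0],
)

```text
t: 19.1
eef_pos: [609.9, -87.8, 171.1]
tcp_rot: [-0.602, 1.57, -0.626]
ft_force: [-1.0, -3.9, -0.9]
opening: 0.097
```

Run:
```python
from h import *
s=env.state();print(s['eef_pos'],s['ft_force'],s['moment'],s['opening']*95,np.degrees(yaw()))
S=cams.read_camera("scene");cv2.imwrite("pics/s11.png",S)
```

```text
[609.8731233  -87.84101248 171.0534085 ] [-0.95526533 -3.94435617 -0.91549372] [-0.50685239  0.15535338 -0.01239065] 9.235121744471241 88.58907733330403
```

>>> carry_out(
  grip=[1, 1, 1, 1, 1],
  linear=[
    [-0.0176, 0, 0.0208],
    [-0.0144, 0, 0.0234],
    [-0.0106, 0, 0.0252],
    [-0.0068, 0, 0.0266],
    [0, 0, 0],
  ],
  turn=[0, 0, 0, 0, 0],
)

```text
t: 19.65
eef_pos: [657.4, -88.9, 194.5]
tcp_rot: [-2.913, 1.57, -2.937]
ft_force: [-1.2, -3.3, -0.0]
opening: 0.1
```

>>> carry_out(
  grip=[1, 1, 1, 1],
  linear=[
    [-0.0028, 0, 0.0272],
    [0.0014, 0, 0.0274],
    [0.0054, 0, 0.0268],
    [0, 0, 0],
  ],
  turn=[0, 0, 0, 0],
)

```text
t: 20.05
eef_pos: [698.7, -89.8, 193.2]
tcp_rot: [-0.166, 1.569, -0.19]
ft_force: [0.5, -1.8, 4.6]
opening: 0.101
```

>>> carry_out(
  grip=[1, 1, 1, 1],
  linear=[
    [0.0094, 0, 0.0258],
    [0.0066, 0, 0.012],
    [0.0066, 0, 0.012],
    [0, 0, 0],
  ],
  turn=[0, 0, 0, 0],
)

```text
t: 20.45
eef_pos: [724.3, -90.4, 183.4]
tcp_rot: [-0.111, 1.565, -0.136]
ft_force: [4.2, -0.9, 10.6]
opening: 0.098
```

Run:
```python
from h import *
s=env.state();print(s['eef_pos'],s['ft_force'],s['moment'],s['opening']*95,np.degrees(yaw()))
```

```text
[724.29267006 -90.42913846 183.40602638] [ 4.1723019  -0.87998306 10.55887712] [-0.07256343 -0.67815006  0.05058688] 9.33217610365987 88.58558014298136
```

Flap at about 1.8 rad with the bar still held. I'm releasing and going straight up.

>>> carry_out(
  grip=[-0.3, -0.3, -0.3, -0.3, -0.3],
  linear=[
    [-0.002, 0, 0],
    [0, 0, 0],
    [0, 0, 0],
    [0, 0, 0],
    [0, 0, 0],
  ],
  turn=[0, 0, 0, 0, 0],
)

```text
t: 20.95
eef_pos: [722.7, -90.3, 182.6]
tcp_rot: [2.973, 1.57, 2.949]
ft_force: [0.1, 0.6, 0.7]
opening: 0.461
```

>>> carry_out(
  grip=[-0.3, -0.3, -0.3, -0.3, -0.3],
  linear=[
    [-0.05, 0, 0],
    [-0.09, 0, 0],
    [-0.09, 0, 0],
    [-0.05, 0, 0],
    [0, 0, 0],
  ],
  turn=[0, 0, 0, 0, 0],
)

```text
t: 21.45
eef_pos: [723.6, -90.5, 327.4]
tcp_rot: [-0.195, 1.564, -0.219]
ft_force: [0.2, 0.7, 0.5]
opening: 0.649
```

Run:
```python
from h import *
s=env.state();print(s['eef_pos'],s['ft_force'],s['opening']*95)
print('unit centre est',[ (np.array([a,b])-np.array([[np.cos(y),-np.sin(y)],[np.sin(y),np.cos(y)]])@np.array(o)).round(1) for y in [np.radians(-1.5)] for a,b,o in((579.5,-160.3,(-56,-45)),(587.3,-87,(-50,30)),(554.9,-38.1,(-82,79.5)))])
```

```text
[723.57195639 -90.49822685 327.4005275 ] [0.23082263 0.74723696 0.52791745] 61.702291650894765
unit centre est [array([ 636.7, -116.8]), array([ 636.5, -118.3]), array([ 634.8, -119.7])]
```

>>> carry_out(
  grip=[-0.3, -0.3, -0.3, -0.3, -0.3],
  linear=[
    [0, -0.0193, -0.0828],
    [0, -0.0193, -0.0828],
    [0, -0.0193, -0.0828],
    [0.08, 0, 0],
    [0, 0, 0],
  ],
  turn=[0, 0, 0, 0, 0],
)

```text
t: 21.95
eef_pos: [595.6, -116.0, 278.9]
tcp_rot: [2.871, 1.564, 2.845]
ft_force: [0.3, -0.4, 1.1]
opening: 0.646
```

>>> carry_out(
  grip=[-0.3],
  linear=[
    [0, 0, 0],
  ],
  turn=[0],
)

```text
t: 22.05
eef_pos: [598.2, -116.2, 282.4]
tcp_rot: [2.867, 1.569, 2.842]
ft_force: [-1.0, -0.5, -0.1]
opening: 0.65
```

Run:
```python
from h import *
s=env.state();print(s['eef_pos'],s['ft_force'],s['opening']*95)
i=cams.camera_info("wrist");im=cams.read_camera("wrist");cv2.imwrite("pics/w12.png",im);np.save("w12.npy",i,allow_pickle=True)
S=cams.read_camera("scene");cv2.imwrite("pics/s12.png",S)
T=cams.read_camera("top");cv2.imwrite("pics/t12.png",T)
print(P(i,(598.4,-116.5,100)))
a=im[90:290,180:380].astype(float);a=(np.clip(a/255,0,1)**.6*255).astype(np.uint8)
a=cv2.resize(a,(600,600),interpolation=cv2.INTER_CUBIC);b=cv2.resize(S[120:220,200:310],(200,182));c=cv2.resize(T[110:220,250:380],(200,169));d=cv2.resize(T[180:300,220:340],(200,200))
cv2.imwrite("pics/c12.png",np.hstack([a,np.vstack([b,c,d,np.zeros((600-182-169-200,200,3),np.uint8)])]))
```

```text
[ 598.15102722 -116.19938579  282.43669886] [-0.97556426 -0.51745735 -0.08477905] 61.71324740494968
[281.70570344 183.34674124]
```

View pics/c12.png

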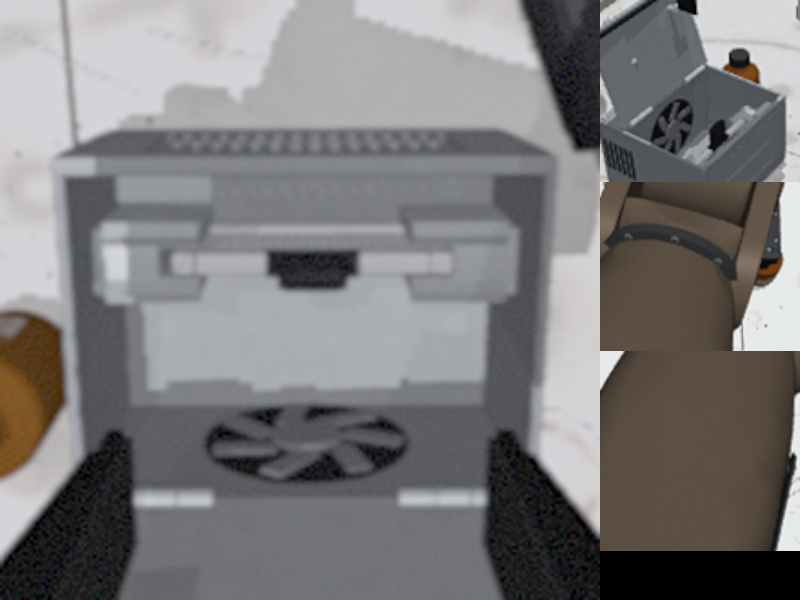

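c12 shows the flap laid right back and the filter plate seated. The black tab is centred at full px col 284.5 with its rear top edge at row 186, and the plate sits about 2.7 mm towards +y within its play. Next I compute the descent.

Run:
```python
from h import *
i=np.load("w12.npy",allow_pickle=True).item()
e=atz(i,(284.5,186),100);t=atz(i,(284.2,90+263/3),74);print(e,t)
go([e[0]-4,e[1],91],88.5)
```

```text
[ 601.18106247 -113.7793266   100.        ] [ 598.33014277 -113.87049337   74.        ]
{'tool_total': [0.3851, 0.0049, -0.0039], 'd': [-1.7, 2.4, -192.6], 'jaw': np.float64(88.61), 'turn': np.float64(0.0006)}
```

>>> carry_out(
  grip=[-0.3, -0.3, -0.3, -0.3, -0.3],
  linear=[
    [0, 0.0049, -0.002],
    [0.09, 0, 0],
    [0.09, 0, 0],
    [0.09, 0, 0],
    [0, 0, 0],
  ],
  turn=[0, 0, 0, 0, 0],
)

```text
t: 22.7
eef_pos: [595.0, -112.9, 143.3]
tcp_rot: [2.874, 1.562, 2.85]
ft_force: [-0.5, 0.4, -0.0]
opening: 0.651
```

>>> carry_out(
  grip=[-0.3, -0.3, -0.3, -0.3, -0.3],
  linear=[
    [0.05, 0, 0],
    [0.03, 0, 0],
    [0.02, 0, 0],
    [0.014, 0, 0],
    [0, 0, 0],
  ],
  turn=[0, 0, 0, 0, 0],
)

```text
t: 23.2
eef_pos: [597.3, -113.8, 91.3]
tcp_rot: [-0.422, 1.57, -0.447]
ft_force: [0.5, 0.2, 0.1]
opening: 0.648
```

>>> carry_out(
  grip=[1, 1, 1, 1, 1],
  linear=[
    [0, 0, 0],
    [0, 0, 0],
    [0, 0, 0],
    [0, 0, 0],
    [0, 0, 0],
  ],
  turn=[0, 0, 0, 0, 0],
)

```text
t: 23.7
eef_pos: [597.1, -113.8, 91.0]
tcp_rot: [-0.459, 1.571, -0.484]
ft_force: [-0.8, 0.3, -0.7]
opening: 0.288
```

>>> carry_out(
  grip=[1, 1, 1],
  linear=[
    [0, 0, 0],
    [0, 0, 0],
    [-0.02, 0, 0],
  ],
  turn=[0, 0, 0],
)

```text
t: 24.0
eef_pos: [596.5, -114.4, 99.9]
tcp_rot: [-2.798, 1.569, -2.822]
ft_force: [-0.3, -4.5, -3.4]
opening: 0.251
```

Run:
```python
from h import *
s=env.state();print(s['eef_pos'],s['ft_force'],s['moment'],s['opening']*95)
```

```text
[ 596.53478273 -114.4118729    99.86197176] [-0.33746974 -4.53370242 -3.43176044] [-0.9665319  -0.08818848 -0.0586393 ] 23.856973171982677
```

Tab gripped (23.9 mm). I'm drawing it straight up, gently at first.

>>> carry_out(
  grip=[1, 1, 1, 1, 1],
  linear=[
    [-0.01, -0.001, 0],
    [-0.03, 0, 0],
    [-0.03, 0, 0],
    [-0.03, 0, 0],
    [-0.03, 0, 0],
  ],
  turn=[0, 0, 0, 0, 0],
)

```text
t: 24.5
eef_pos: [596.8, -114.1, 166.3]
tcp_rot: [2.496, 1.57, 2.471]
ft_force: [-0.2, -0.7, -0.8]
opening: 0.251
```

>>> carry_out(
  grip=[1, 1, 1, 1, 1],
  linear=[
    [-0.05, 0, 0],
    [-0.06, 0, 0],
    [-0.06, 0, 0],
    [-0.06, 0, 0],
    [-0.05, 0, 0],
  ],
  turn=[0, 0, 0, 0, 0],
)

```text
t: 25.0
eef_pos: [596.9, -114.0, 307.5]
tcp_rot: [0.163, 1.57, 0.138]
ft_force: [0.5, -0.4, -0.6]
opening: 0.252
```

>>> carry_out(
  grip=[1, 1, 1, 1],
  linear=[
    [-0.03, 0, 0],
    [0, 0, 0],
    [0, 0, 0],
    [0, 0, 0],
  ],
  turn=[0, 0, 0, 0],
)

```text
t: 25.4
eef_pos: [596.6, -114.1, 319.5]
tcp_rot: [2.849, 1.569, 2.825]
ft_force: [-0.6, -0.3, -2.2]
opening: 0.249
```

Run:
```python
from h import *
s=env.state();print(s['eef_pos'],s['ft_force'],s['moment'],s['opening']*95,s['qvel'].round(3))
S=cams.camera_info("scene");im=cams.read_camera("scene");cv2.imwrite("pics/s13.png",im)
T=cams.read_camera("top");cv2.imwrite("pics/t13.png",T);t0=cv2.imread("pics/top0.png");s0=cv2.imread("pics/scene0.png")
g=lambda m:cv2.cvtColor(m,cv2.COLOR_BGR2GRAY)
def mt(n,A,B,x0,y0,x1,y1):
    r=cv2.matchTemplate(g(B)[y0-8:y1+8,x0-8:x1+8],g(A)[y0:y1,x0:x1],cv2.TM_CCOEFF_NORMED);_,mx,_,lc=cv2.minMaxLoc(r);print(n,round(mx,3),np.array(lc)-8)
mt("petri scene",s0,im,286,272,322,308);mt("spec scene",s0,im,343,252,362,273);mt("etch scene",s0,im,268,146,290,162);mt("driver scene",s0,im,188,274,212,320);mt("petri top",t0,T,236,248,267,280);mt("spec top",t0,T,290,278,308,294)
s11=cv2.imread("pics/s11.png");mt("petri scene vs s11",s11,im,286,272,322,308)
# plate silhouette: predicted corners
y=yaw();w=np.array([np.cos(y),np.sin(y),0]);f=s['eef_pos']-[0,0,79]
for a in(-50,50):
  for z in(0,62):print(P(S,f+w*a+[0,0,z]).round(1),end=' ')
s12=cv2.imread("pics/s12.png");d=cv2.absdiff(g(s12),g(im));print('\n',d.max())
for z in(-12,-4,4,12):
    u=P(S,f+[0,0,z]);print(z,u.round(),im[int(u[1]),int(u[0])-40:int(u[0])+41:4].sum(1)//3)
```

```text
[ 596.64814754 -114.08930117  319.47452958] [-0.60491859 -0.27330103 -2.23422681] [ 0.0931709  -0.18731345 -0.04498091] 23.67454601894901 [ 0.     0.001 -0.005  0.     0.002 -0.001]
petri scene 0.32 [0 1]
spec scene 0.999 [0 0]
etch scene 0.967 [0 0]
driver scene 0.895 [0 0]
petri top 0.092 [8 7]
spec top 0.022 [3 0]
petri scene vs s11 0.874 [0 0]
[275.9 120.1] [274.7  91.5] [243.9 144.1] [240.9 114.5] 
 229
-12 [261. 137.] [ 90 104 102 104 103  92 132 111 121 214 217 216 216 216 214 217 216 215
 216 214 216]
-4 [261. 133.] [ 92  90 103 102 104  94 129 110 100 141 171 216 215 213 217 217 216 217
 217 217 216]
4 [260. 130.] [ 95  91  99 102 104 105 117  98 102  81 164 126 217 216 216 217 217 216
 217 216 216]
12 [260. 126.] [ 16  93  99  94 102 108 117  81 107 103  88 166 126 217 217 217 216 215
 214 216 215]
```

The plate is held with its foot at about 240 mm. The dish match is poor, probably because the fallen driver is in the template window, so I'm checking it in sub-windows.

Run:
```python
import cv2,numpy as np
L=lambda n:cv2.cvtColor(cv2.imread(f"pics/{n}.png"),cv2.COLOR_BGR2GRAY)
def mt(n,A,B,x0,y0,x1,y1,m=7):
    r=cv2.matchTemplate(B[y0-m:y1+m,x0-m:x1+m],A[y0:y1,x0:x1],cv2.TM_CCOEFF_NORMED);_,mx,_,lc=cv2.minMaxLoc(r);print(n,round(mx,3),np.array(lc)-m,A[y0:y1,x0:x1].std().round(1))
s0,s1,t0,t1=L("scene0"),L("s13"),L("top0"),L("top1")
for w in((284,288,304,308),(302,288,324,308),(302,272,324,290),(284,270,304,290)):mt("scene",s0,s1,*w)
for w in((234,264,252,282),(252,264,270,282),(252,246,270,264),(234,246,252,264)):mt("top",t0,t1,*w)
print("dark px near dish scene",[(a[265:312,278:328]<60).sum() for a in(s0,s1)],"top",[(a[240:285,230:272]<60).sum() for a in(t0,t1)])
ys,xs=np.where(s1[255:315,270:330]<60);print(xs.min()+270,xs.max()+270,ys.min()+255,ys.max()+255) if len(xs) else None
```

```text
scene 0.5 [0 0] 22.6
scene 0.646 [0 0] 22.4
scene 0.655 [0 1] 18.9
scene 0.377 [0 5] 19.0
top 0.976 [0 0] 16.4
top 0.97 [0 0] 14.9
top 0.205 [0 5] 15.8
top 0.986 [0 0] 16.6
dark px near dish scene [np.int64(0), np.int64(156)] top [np.int64(0), np.int64(125)]
270 296 255 273
```

The dish hasn't moved: three of its quadrants match at zero offset, and the fourth is hidden by the fallen driver. I'm handing in.

Run:
```python
from cell import env
s=env.state();print(s['eef_pos'],s['opening']*95,s['t']);print(env.job_done())
```

```text
[ 596.78721984 -114.18801241  319.70527977] 23.63219458965006 25.5
the job is handed in; nothing more can be done
None
```

I did the job in the order you asked and handed it in at 25.5 s, with the filter plate still held up.

- **Screw:** I turned it anticlockwise to its stop with the small driver from the block. A wrist picture afterwards put the slot at 89° in the world, and the unit itself is turned by about -1.6°, so that is fully open.
- **Driver:** It went back into its hole and seated at the height it was picked up from, with about 15 N of contact. A later wrist fit showed it upright, and its last scene match sat at zero offset with a score of 0.895.
- **Flap:** I swung it to about 1.8 rad by the bow handle and let go. The last picture I viewed shows it laid right back.
- **Plate:** I drew it straight up by its tab. The gripper reads 23.6 mm on the 24 mm tab, and the plate's lower edge is worked out to be about 240 mm above the bench.

**Bottle, dish and specimen:** The final scene pictures show the bottle and specimen at zero offset, with scores of 0.97 and 0.999. For the dish, three of the four quadrants matched at zero offset from above (0.97 or better), in a picture taken just after the large drivers fell. The fourth quadrant was hidden.

**What failed or disagreed:**
- The two large drivers, which were standing loose, fell over early in the run. I did not see it happen, but the arm's path stayed well above them. One now lies close to the dish.
- The last scene match for the dish was weak, at 0.32 over the whole dish and 0.38–0.66 by quadrant. Three quadrants gave at most 1 px of offset and the weakest gave 5 px. I put this down to the fallen driver and its shadow.
- The last top-view matches for the dish and specimen were useless because the arm was in the way.
- I had used all my picture views by then, so the raised plate was checked only by numbers.

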